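# Unpack and sort the hardener bottles at the filler bench

## Task

Swing both flaps of the carton wide open, past upright, and put every red-capped and blue-capped hardener bottle into the bin of its cap's colour; the white-capped bottle stays in the carton. Then fold both flaps down flat again to keep the sanding dust out, and do not knock the tape roll or the sanding block about.

Things in the scene. Friction and masses are not known exactly. Their poses are not given: they have to be found in the camera images.
- carton: open-topped cardboard carton, fixed to the bench, outside 228 (its x) x 188 (its y) x 66 mm high, walls and floor 4 mm; origin at the centre of its underside. Its two long flaps are hinged on the top edges of the +y and -y walls; its end flaps are folded away outside
- flap_left (a joint): flap on the carton's +y wall: 0 = flat over the carton, pi/2 = upright, 2.8 = stop, folded outwards. Panel 222 mm long (carton x), 72 mm from hinge to free edge, 4 mm thick; hinge line on that wall's top edge, 94 mm from the carton's middle, 66 mm above its underside. Stiff: stays where left. Flat, a 44 mm gap is left between the flaps; both start half up, at 0.6 to 0.9 rad
- flap_left_edge (a point): middle of that flap's free edge, 72 mm from the hinge line
- flap_right (a joint): flap on the carton's -y wall: 0 = flat over the carton, pi/2 = upright, 2.8 = stop, folded outwards. Panel 222 mm long (carton x), 72 mm from hinge to free edge, 4 mm thick; hinge line on that wall's top edge, 94 mm from the carton's middle, 66 mm above its underside. Stiff: stays where left. Flat, a 44 mm gap is left between the flaps; both start half up, at 0.6 to 0.9 rad
- flap_right_edge (a point): middle of that flap's free edge, 72 mm from the hinge line
- red1: hardener bottle with a red cap: grey rectangular body 40 (its x) x 28 (its y) x 44 mm high with a red band, on top a round red cap 24 mm across and 12 mm high (56 mm in all). Origin: centre of the underside, z to the cap. About 70 g. Starts standing in the carton; may be absent (None)
- red1_mid (a point): centre of the rectangular body of red1, 22 mm above its underside
- red2: hardener bottle with a red cap: grey rectangular body 40 (its x) x 28 (its y) x 44 mm high with a red band, on top a round red cap 24 mm across and 12 mm high (56 mm in all). Origin: centre of the underside, z to the cap. About 70 g. Starts standing in the carton; may be absent (None)
- red2_mid (a point): centre of the rectangular body of red2, 22 mm above its underside
- red3: hardener bottle with a red cap: grey rectangular body 40 (its x) x 28 (its y) x 44 mm high with a red band, on top a round red cap 24 mm across and 12 mm high (56 mm in all). Origin: centre of the underside, z to the cap. About 70 g. Starts standing in the carton; may be absent (None)
- red3_mid (a point): centre of the rectangular body of red3, 22 mm above its underside
- blue1: hardener bottle with a blue cap: grey rectangular body 40 (its x) x 28 (its y) x 44 mm high with a blue band, on top a round blue cap 24 mm across and 12 mm high (56 mm in all). Origin: centre of the underside, z to the cap. About 70 g. Starts standing in the carton; may be absent (None)
- blue1_mid (a point): centre of the rectangular body of blue1, 22 mm above its underside
- blue2: hardener bottle with a blue cap: grey rectangular body 40 (its x) x 28 (its y) x 44 mm high with a blue band, on top a round blue cap 24 mm across and 12 mm high (56 mm in all). Origin: centre of the underside, z to the cap. About 70 g. Starts standing in the carton; may be absent (None)
- blue2_mid (a point): centre of the rectangular body of blue2, 22 mm above its underside
- white1: hardener bottle with a white cap: grey rectangular body 40 (its x) x 28 (its y) x 44 mm high with a white band, on top a round white cap 24 mm across and 12 mm high (56 mm in all). Origin: centre of the underside, z to the cap. About 70 g. Starts standing in the carton, always present, and stays there
- white1_mid (a point): centre of the rectangular body of white1, 22 mm above its underside
- bin_red: open red plastic bin, fixed to the bench, outside 168 (its x) x 138 (its y) x 50 mm high, walls and floor 4 mm; origin at the centre of its underside. The bins stand left and right of the carton, either way round
- bin_blue: open blue plastic bin, fixed to the bench, outside 168 (its x) x 138 (its y) x 50 mm high, walls and floor 4 mm; origin at the centre of its underside. The bins stand left and right of the carton, either way round
- tape: roll of yellow masking tape lying flat, 100 mm across, 25 mm high, bystander; origin: centre of the underside
- sanding_block: black sanding block 120 x 60 x 28 mm, bystander; origin: centre of the underside

How it is judged (in metres and radians):
On the way:
1. both flaps are swung open past upright (beyond 1.75 rad) at the same time (value of joint each of flap_left, flap_right above 1.75 rad), for 0.2 s.
At the end, for the whole second after the job is handed in: Every red and blue bottle present lies or stands inside the bin of its colour (body centre within the walls, below 55 mm above the bin's underside), the white bottle is at rest inside the carton, and both flaps are folded down to under 0.25 rad (x of red1_mid in the frame of bin_red between -0.08 and 0.08 m and y of red1_mid in the frame of bin_red between -0.065 and 0.065 m and z of red1_mid in the frame of bin_red between 0 and 0.055 m and x of red2_mid in the frame of bin_red between -0.08 and 0.08 m and y of red2_mid in the frame of bin_red between -0.065 and 0.065 m and z of red2_mid in the frame of bin_red between 0 and 0.055 m and x of red3_mid in the frame of bin_red between -0.08 and 0.08 m and y of red3_mid in the frame of bin_red between -0.065 and 0.065 m and z of red3_mid in the frame of bin_red between 0 and 0.055 m and x of blue1_mid in the frame of bin_blue between -0.08 and 0.08 m and y of blue1_mid in the frame of bin_blue between -0.065 and 0.065 m and z of blue1_mid in the frame of bin_blue between 0 and 0.055 m and x of blue2_mid in the frame of bin_blue between -0.08 and 0.08 m and y of blue2_mid in the frame of bin_blue between -0.065 and 0.065 m and z of blue2_mid in the frame of bin_blue between 0 and 0.055 m and x of white1_mid in the frame of carton between -0.11 and 0.11 m and y of white1_mid in the frame of carton between -0.09 and 0.09 m and z of white1_mid in the frame of carton between 0 and 0.06 m and linear speed of white1 below 0.05 m/s and value of joint each of flap_left, flap_right below 0.25 rad); the robot touches nothing.
It fails at once if the tape is knocked more than 5 cm out of place (distance of tape from where it was at the start of the episode above 0.05 m).
It fails at once if the sanding block is knocked more than 5 cm out of place (distance of sanding_block from where it was at the start of the episode above 0.05 m).
Of red1, red2, red3, blue1, blue2 only 4 to 5 are there at a start; the rules pass over those that are not, and their reading is None.
At some moment in a run one of red1, red2, red3, blue1, blue2 may be knocked a few centimetres aside while the robot is not near it.
Once in a run the grip may slacken for a moment while it holds something.
It also fails if it takes over 192 s, if anything falls off the work surface, if the arm or the gripper's body presses on something with over 40 N, if the wrist force passes 120 N, or if a joint passes its speed limit or range.

## Robot

A 6-joint arm with a two-finger parallel gripper is mounted at the origin on the work surface. World frame = base frame: x ahead of the robot, y to its left, z up, the work surface at z = 0. Lengths are in mm, angles in rad, forces in N, time in s.
With the tool pointing down it reaches from about 275 to 825 mm from the base axis. Payload 5.2 kg.
Tool frame: the origin (TCP) lies at the very end of the fingers, on their centre line; the grasp point (between the pads) lies 19 mm behind it; z points along the fingers, y is the line along which they close (so a half turn about z gives the same grasp; the last joint's range is limited). The gripper opens to 93 mm and grips with 3 to 60 N. Pads are 15 mm wide; open, the fingers measure 128 mm over their backs; the gripper's body (75 mm by 188 mm) begins 65 mm behind the grasp point.
Start: joints at [-1.378, 0.259, 1.535, -0, 1.348, -0.203], TCP at [212.071, -507.475, 218.653] pointing down, gripper open.
Joint ranges: [-3.14, 3.14], [-0.91, 2.08], [0.19, 2.58], [-1.22, 4.36], [0.22, 2.71], [-3.12, 3.12]. Speed limits (rad/s): [2.57, 2.57, 3.14, 3.14, 3.14, 3.14].

## Interface

Orientations are given as [roll, pitch, yaw] about the fixed x, y, z axes, in that order (R = Rz(yaw) Ry(pitch) Rx(roll)).
In Python, from bench import robot gives the robot as it stands. The module is installed in compiled form; this text tells all that it offers. Calls block until the motion is done:
- robot.move_ptp(position, orientation): joint-space move of the TCP to a pose.
- robot.move_linear(position, ori=None, speed=150, f_stop=None): straight line of the TCP; ori=None keeps the orientation; speed is the mean speed in mm/s. With f_stop (N) it stops when the force on the tool has changed by that much, and returns True; else False.
- robot.move_j(angles): joint-space move.
- robot.move_gripper(opening): opening from 0.0 (shut) to 1.0 (fully open); the grip force is fixed at half the most; returns when the fingers have stopped.
- robot.sleep(seconds).
- robot.inverse_kinematics(position, orientation): joint angles nearest the present ones, or None.
- robot.get_image(name): name is "side" or "top" or "wrist"; returns a dict with "img" (480x640x3 uint8, blue, green, red), "fovy" (degrees; the focal length in pixels is half the picture's height over the tangent of half this angle, whatever the lens; pixels are square), "cx", "cy" (the principal point, pixels), "eye" and "orientation" of the camera in the world. Camera axes: x right, y down, z forward; pixel columns grow to the right and rows downward; lengths in mm; the calibration is good to about 2 mm. A picture is of the moment at which its call begins. There is no depth.
A pose or a line that the arm cannot do raises robot.MotionError and nothing moves.
- robot.hand_in(): hands the job in; it is judged then, once.
Readings, each from a call of its own:
- robot.current_t(): time.
- robot.current_qpos(): joint angles.
- robot.current_joint_vel(): joint speeds.
- robot.current_joint_efforts(): joint torques, N m.
- robot.current_tcp_pos(): TCP position.
- robot.current_eef_rot(): TCP orientation.
- robot.current_contact_force(): force on the tool from outside, world axes, zero at the start.
- robot.current_ft_torque(): the same for the moment, N m.
- robot.current_gripper_width(): opening from 0.0 (shut) to 1.0 (fully open).
- robot.current_finger_force(): force on a finger pad.
Only numpy, scipy, OpenCV 4.12 (cv2) and the standard library are available. Lean on these libraries where they do the work, as an engineer would, in place of code of your own. Each camera call takes 0.05 s, during which the arm holds its last target. There are 200 camera calls.

## Working session

There is one attempt and no reset: what is moved stays moved. The work goes in short steps, each a Python script; the robot and the scene stay as the last script left them, time stands still between calls to the robot, and variables do not carry over. Pictures are saved under pics/ and viewed, at most 14 in all, crops included, and the job is handed in when it is done.

```bash
mkdir -p pics; python3 - <<'E'
from bench import robot
import cv2
for n in("top","side"):
    d=robot.get_image(n); cv2.imwrite(f"pics/{n}0.png",d["img"]); print(n,d["fovy"],d["cx"],d["cy"],d["eye"],d["orientation"])
print(robot.current_t(),robot.current_eef_rot(),robot.current_gripper_width())
E
```

```text
top 43.70476987758772 314.6185634507464 251.5262667600378 [ 202.30284004   -1.486267   1374.78454061] [-2.92515834e+00 -2.24291369e-03 -1.60186135e+00]
side 56.814609546160796 321.3532687841924 241.27611616861984 [ 230.727664   -628.20796673  761.04363862] [-2.37245558  0.01945341 -0.45020879]
0.1 [-3.14005622e+00 -2.86168111e-04  3.95852053e-01] 1.0007812012529802
```

View pics/top0.png

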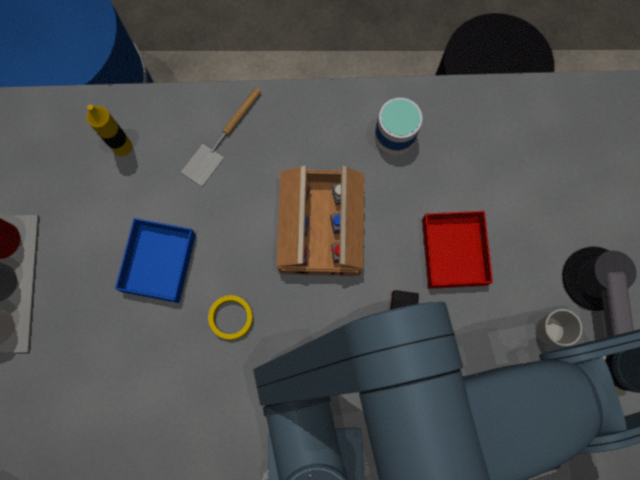

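View pics/side0.png

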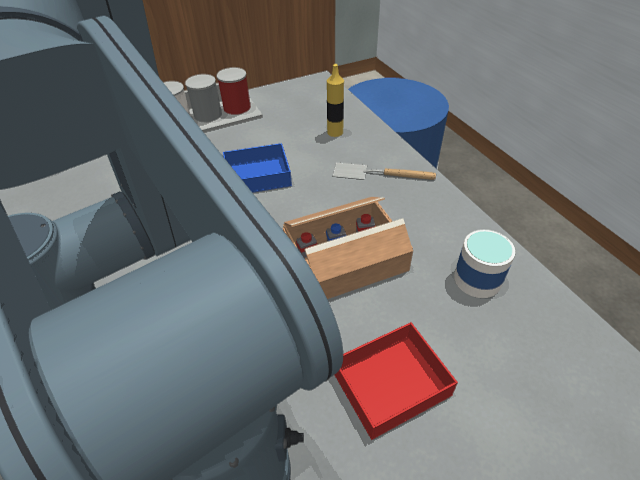

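Top: carton about (322,221), its x nearly along world x, red bin (457,249), blue bin (156,261), tape (230,318), and a black block partly under the arm (404,298). White, blue and red caps show at (338,193/222/250). I'll enlarge the carton.

```bash
cat >h.py <<'E'
import numpy as np, cv2
from scipy.spatial.transform import Rotation as Ro
from bench import robot
def cam(n,save=None):
    d=robot.get_image(n)
    if save: cv2.imwrite(f"pics/{save}.png",d["img"])
    d["f"]=240/np.tan(np.radians(d["fovy"])/2); d["R"]=Ro.from_euler("xyz",d["orientation"]).as_matrix(); return d
def ray(d,u,v,z):
    r=d["R"]@np.array([(u-d["cx"])/d["f"],(v-d["cy"])/d["f"],1.]); e=np.array(d["eye"]); return e+r*(z-e[2])/r[2]
def proj(d,p):
    c=d["R"].T@(np.array(p,float)-d["eye"]); return d["cx"]+d["f"]*c[0]/c[2], d["cy"]+d["f"]*c[1]/c[2]
def crop(img,x0,y0,x1,y1,k,name):
    cv2.imwrite(f"pics/{name}.png",cv2.resize(img[y0:y1,x0:x1],None,fx=k,fy=k,interpolation=cv2.INTER_CUBIC))
E
python3 - <<'E'
from h import *
d=cam("top"); crop(d["img"],260,155,390,285,4.5,"c1")
for n,u,v,z in[("redbin",457,249,50),("bluebin",156,261,50),("tape",230,318,25),("cart",322,221,66),("block",404,298,28)]: print(n,ray(d,u,v,z).round(1))
E
```

```text
redbin [ 489.4 -336.7   50. ]
bluebin [482.4 345.1  50. ]
tape [351.4 181.6  25. ]
cart [560.1 -32.3  66. ]
block [ 384.2 -212.8   28. ]
```

View pics/c1.png

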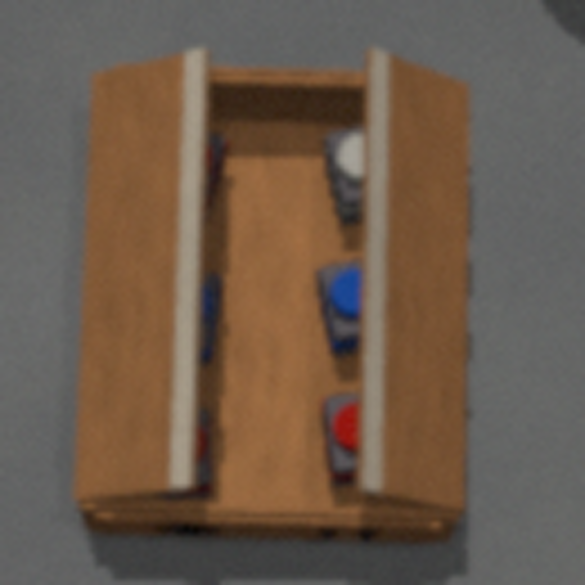

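Enlarged: the hinge lines run (95,78)-(80,500) on the left and (467,90)-(462,508) on the right. All six bottles are present: right row white, blue, red; left row red, blue, red. I'll compute the carton pose from the hinge corners.

```bash
python3 - <<'E'
from h import *
d=cam("top")
P=[ray(d,260+u/4.5,155+v/4.5,68)[:2] for u,v in[(95,78),(80,500),(467,90),(462,508)]]
print(np.round(P,1)); c=np.mean(P,0); ax=(P[0]-P[1]+P[2]-P[3]); print("c",c,"yaw",np.arctan2(ax[1],ax[0]),np.linalg.norm(P[0]-P[1]),np.linalg.norm(P[2]-P[3]),np.linalg.norm(P[0]-P[2]),np.linalg.norm(P[1]-P[3]))
for u,v in[(348,155),(348,292),(346,427)]: print(ray(d,260+u/4.5,155+v/4.5,60).round(1))
for y in(np.pi/2,-np.pi/2):
    print(robot.inverse_kinematics([560,-32,200],[np.pi,0,y]),robot.inverse_kinematics([640,-32,100],[np.pi,0,y]))
E
```

```text
[[ 678.4   58. ]
 [ 458.7   69.6]
 [ 666.1 -132. ]
 [ 448.9 -118.9]]
c [563.04047555 -30.84736131] yaw -0.0563787909858633 219.952825723893 217.61904510265927 190.36477570312664 188.76014986329366
[635.8 -70.2  60. ]
[563.3 -67.4  60. ]
[493.4 -63.6  60. ]
[-0.25592341  0.2910881   1.53742376  0.          1.3130808  -0.25592341] [-0.22374079  0.51223379  1.45680822  0.          1.17255064 -0.22374079]
[-2.55923414e-01  2.91088102e-01  1.53742376e+00 -4.44089210e-16
  1.31308080e+00  2.88566924e+00] [-2.23740788e-01  5.12233787e-01  1.45680822e+00 -4.44089210e-16
  1.17255064e+00  2.91785187e+00]
```

```bash
cat >>h.py <<'E'
C=np.array([563.,-31.,0]); CY=-0.056; RC=Ro.from_euler("z",CY)
def W(x,y,z): return C+RC.apply([x,y,z])
def O(yaw): return [np.pi,0,CY+yaw]      # yaw = tool x direction in carton frame
def lin(x,y,z,yaw=None,speed=150,f=None): return robot.move_linear(list(W(x,y,z)),None if yaw is None else O(yaw),speed,f)
E
python3 - <<'E'
from h import *
H=np.pi/2
robot.move_gripper(0)
robot.move_ptp(list(W(0,0,230)),O(H))
for s in(1,-1):
    lin(0,0,100); 
    for y,z in((60,100),(112,100),(130,91)):
        r=lin(0,s*y,z,speed=80,f=60); print(s,y,r,robot.current_contact_force().round(1))
    lin(0,s*105,200); lin(0,0,200) if s==1 else 0
robot.move_ptp([330,-300,330],[np.pi,0,H])
print(robot.current_t(), robot.current_gripper_width())
d=cam("top","top1"); crop(d["img"],230,140,430,290,4,"c2")
E
```

```text
1 60 True [ 0.2 -4.4  3.6]
1 112 False [ 0.  -0.3  0.8]
1 130 False [-0.1 -0.   1.1]
-1 60 False [0.  0.6 0.2]
-1 112 False [ 0.1  0.2 -0.9]
-1 130 False [ 0.6  0.2 -0.1]
13.625 0.003942077365639556
```

View pics/c2.png

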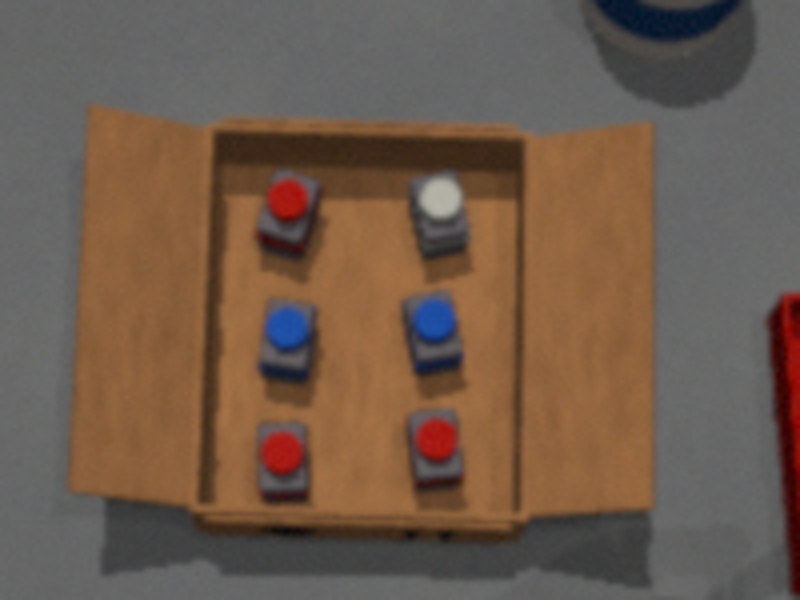

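Both flaps are wide open (about 2.6 rad), with six bottles in two columns. Caps in the crop: red (288,200), blue (287,327), red (282,452), white (440,200), blue (434,320), red (435,440). Next I'll do cap detection and the first pick.

```bash
cat >>h.py <<'E'
BIN={"red":(np.array([489.,-337]),0.09),"blue":(np.array([482.,345]),-0.22)}
def caps():
    """caps seen inside the carton by the top camera -> [(colour,x,y,area)]"""
    d=cam("top"); hsv=cv2.cvtColor(d["img"],cv2.COLOR_BGR2HSV); h,s,v=cv2.split(hsv)
    roi=np.zeros(h.shape,np.uint8)
    cv2.fillPoly(roi,[np.array([proj(d,W(x,y,60)) for x,y in((-110,-88),(110,-88),(110,88),(-110,88))]).astype(np.int32)],1)
    out=[]
    for c,m in(("red",((h<6)|(h>174))&(s>180)&(v>140)),("blue",(h>100)&(h<125)&(s>150)&(v>120)),("white",(s<40)&(v>140))):
        n,_,st,ce=cv2.connectedComponentsWithStats(((m)&(roi>0)).astype(np.uint8))
        out+=[(c,*ray(d,*ce[i],60)[:2].round(1),int(st[i,4])) for i in range(1,n) if st[i,4]>25]
    return out
def pick(x,y,yaw):
    robot.move_gripper(0.5)
    robot.move_ptp([x,y,180],[np.pi,0,yaw])
    if robot.move_linear([x,y,23],speed=150,f_stop=15): 
        print("blocked at",robot.current_tcp_pos()); return False
    robot.move_gripper(0.0); robot.move_linear([x,y,180],speed=200)
    w=robot.current_gripper_width(); print("grip",round(w,3)); return w>.2
def place(col,off):
    b,by=BIN[col]; p=b+Ro.from_euler("z",by).apply([off,0,0])[:2]
    robot.move_ptp([*p,180],[np.pi,0,by]); w=robot.current_gripper_width()
    robot.move_linear([*p,27],speed=150,f_stop=15); robot.move_gripper(0.55); robot.move_linear([*p,180],speed=250)
    print("placed",col,p.round(),round(w,3),"t",robot.current_t()); return w>.2
E
python3 - <<'E'
from h import *
L=caps(); print(L)
r=[c for c in L if c[0]=="red"]; c=min(r,key=lambda c:c[1]-c[2]*.5) 
c=[q for q in r if q[2]<-31][0]; print(c)
if pick(c[1],c[2],0.06): place("red",-52)
print(caps())
d=cam("top","top2")
E
```

```text
[('red', np.float64(639.1), np.float64(12.7), 61), ('red', np.float64(495.0), np.float64(-68.4), 67), ('red', np.float64(489.6), np.float64(19.8), 63), ('blue', np.float64(564.8), np.float64(-69.2), 69), ('blue', np.float64(562.0), np.float64(14.6), 70), ('white', np.float64(636.8), np.float64(-75.8), 73)]
('red', np.float64(495.0), np.float64(-68.4), 67)
grip 0.296
placed red [ 437. -342.] 0.302 t 22.6583
[('red', np.float64(639.0), np.float64(12.7), 63), ('red', np.float64(489.7), np.float64(19.9), 64), ('blue', np.float64(564.7), np.float64(-69.3), 68), ('blue', np.float64(561.9), np.float64(14.7), 71), ('white', np.float64(636.8), np.float64(-75.8), 73)]
```

View pics/top2.png

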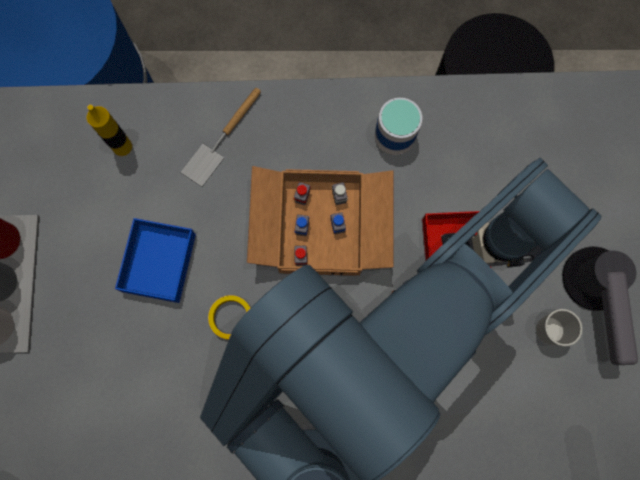

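The top view is clear over the carton with the arm at the red bin; (300,254) and (302,190) red, (302,224) and (338,222) blue remain. Continuing.

```bash
python3 - <<'E'
from h import *
def yaw(c): return -0.35 if c[1]>610 and c[2]>-31 else (0.1 if c[2]<-31 else -0.08)
ok=True
for col,off in(("red",0),("red",52),("blue",-42),("blue",42)):
    L=[c for c in caps() if c[0]==col]; print(col,L)
    if not L: break
    c=min(L,key=lambda c:c[1])
    if not pick(c[1],c[2],yaw(c)): break
    if not place(col,off): break
print(caps())
robot.move_ptp([330,-300,330],[np.pi,0,np.pi/2])
print(caps(),robot.current_t())
d=cam("top","top3")
E
```

```text
red [('red', np.float64(638.9), np.float64(12.5), 61), ('red', np.float64(489.6), np.float64(19.8), 63)]
grip 0.304
placed red [ 489. -337.] 0.304 t 30.975
red [('red', np.float64(638.9), np.float64(12.7), 60)]
grip 0.297
placed red [ 541. -332.] 0.297 t 39.2417
blue [('blue', np.float64(564.8), np.float64(-69.2), 69), ('blue', np.float64(561.7), np.float64(14.7), 72)]
grip 0.306
placed blue [441. 354.] 0.303 t 47.4
blue [('blue', np.float64(564.9), np.float64(-69.1), 68)]
grip 0.302
placed blue [523. 336.] 0.3 t 56.0333
[('white', np.float64(636.8), np.float64(-76.0), 70)]
[('white', np.float64(636.8), np.float64(-75.8), 73)] 58.8083
```

View pics/top3.png

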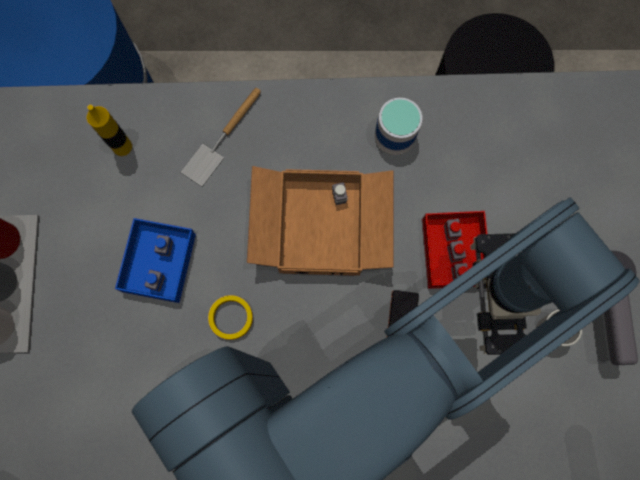

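All five are standing in the right bins: blue (163,244) and (153,280), red (455,228), (459,249), (461,270). White is still in the carton at (340,192), and the tape and block are unmoved. Now I'll fold the flaps.

```bash
python3 - <<'E'
from h import *
H=np.pi/2
robot.move_gripper(0)
for s in(-1,1):
    robot.move_ptp(list(W(0,s*190,220)),O(H)); lin(0,s*190,80)
    for y,z in((118,82),(94,105),(65,100),(52,85),(45,69)):
        r=lin(0,s*y,z,speed=80,f=25); print(s,y,r,robot.current_tcp_pos()[2].round(1),robot.current_contact_force().round(1))
    lin(0,s*45,220)
robot.move_ptp([330,-300,330],[np.pi,0,H])
print(robot.current_t())
d=cam("top"); crop(d["img"],100,140,500,350,2,"c4"); cam("side","side4")
E
```

```text
-1 118 True 82.3 [-1.  -4.8  1.8]
-1 94 True 86.9 [-0.7 -3.1  3.6]
-1 65 True 89.1 [-0.9 -3.9  2.6]
-1 52 True 90.3 [-1.2 -3.4  3.1]
-1 45 True 90.8 [-0.7 -4.   3.4]
1 118 True 82.0 [-1.2  5.6  3.6]
1 94 True 85.5 [0.1 4.3 3.5]
1 65 True 87.6 [0.4 4.  2.4]
1 52 True 88.5 [1.4 2.6 2.3]
1 45 True 88.9 [0.9 4.4 4.4]
72.0583
```

View pics/c4.png

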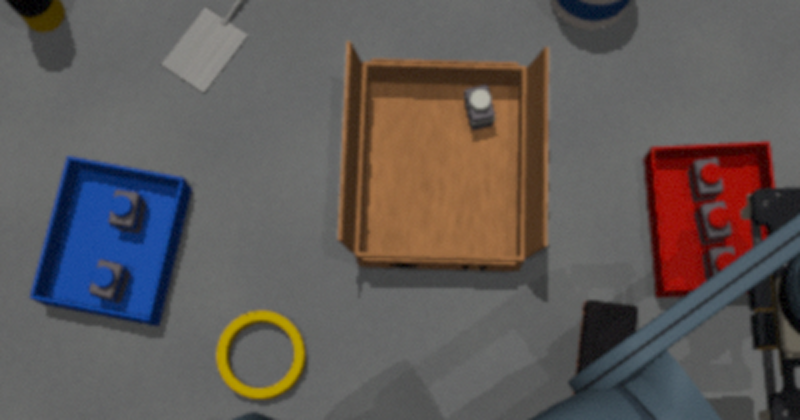

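View pics/side4.png

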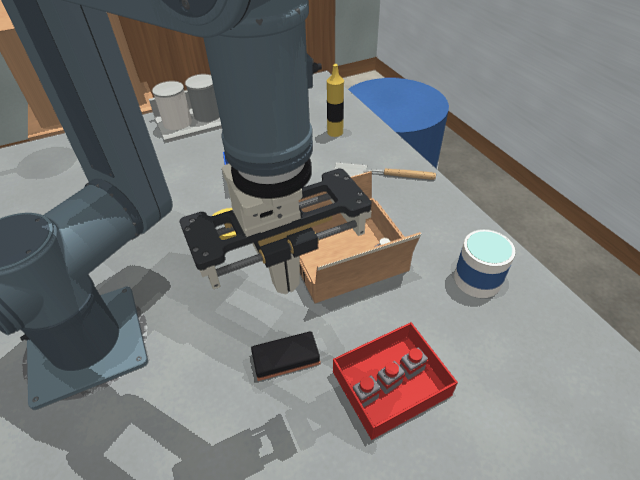

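The flaps are at about 1.9 rad now; the pushes stopped early on f_stop while working low, near the hinge. I'll repeat higher up, slower and with a larger threshold.

```bash
python3 - <<'E'
from h import *
H=np.pi/2
robot.move_gripper(0)
for s in(-1,1):
    robot.move_ptp(list(W(0,s*160,220)),O(H)); lin(0,s*160,108)
    for y,z,f in((94,112,60),(60,110,60),(48,95,60),(42,80,60),(40,70,30)):
        r=lin(0,s*y,z,speed=50,f=f); print(s,y,r,robot.current_tcp_pos()[2].round(1),robot.current_contact_force().round(1))
    lin(0,s*40,220)
robot.move_ptp([330,-300,330],[np.pi,0,H])
print(robot.current_t())
d=cam("top"); crop(d["img"],100,140,500,350,2,"c5")
robot.move_ptp([212,-507,330],[np.pi,0,H]); d=cam("side"); crop(d["img"],270,180,470,330,4,"s5")
E
```

```text
-1 94 False 111.9 [-0.1  0.4  0.6]
-1 60 False 110.0 [-0.3 -0.4 -0.4]
-1 48 False 94.6 [-0.2 -0.  -0.3]
-1 42 False 79.5 [-0.1  0.7  0.1]
-1 40 False 70.3 [0.1 0.2 3.4]
1 94 False 112.0 [ 0.1 -0.8  0.7]
1 60 False 110.0 [ 0.  -0.1  0.5]
1 48 False 94.6 [-0.2  1.  -0.6]
1 42 False 79.5 [ 0.1  0.3 -0.8]
1 40 False 70.3 [-0.2  0.2  3.3]
87.175
```

View pics/c5.png

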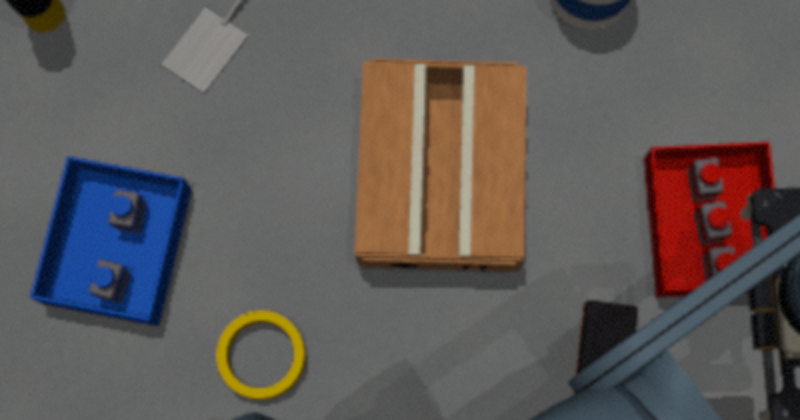

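View pics/s5.png

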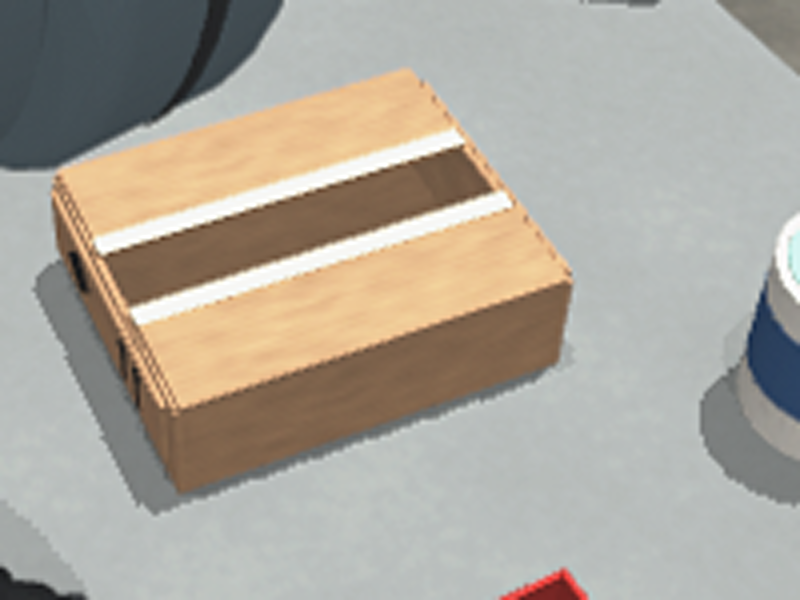

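Both flaps lie flat: the white edge strips at x=419 and 467 in the top crop leave the 44 mm gap. The bottles are in their bins and the bystanders are unmoved. Handing in.

```bash
python3 -c "
from bench import robot
print(robot.hand_in(),robot.current_t())"
```

```text
the job is handed in; nothing more can be done
the job is handed in; nothing more can be done
```

I opened both flaps past upright, put all three red and both blue bottles in their matching bins, left the white bottle in the carton, folded both flaps flat and handed the job in at about 88 s; no verdict was shown, and the last picture shows the tape and sanding block unmoved.

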